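# Hold a silver bar in the window of the laser marker

### The job

On the silversmith's bench, take the red cover off the window of the blue laser marking box by its handle, hang it by that handle in the troughs of the brass double hook and let go. Then take the silver bar out of the wooden rack and pass its lower end down through the window until about the lower third is inside; finish while holding the bar there, upright and still, clear of the box's floor. Leave the copper bar, the silver cup and the brass weight where they are.

Things in the scene. Friction and masses are not known exactly. Their poses are not given: they have to be found in the camera images.
- window (a point): Centre of the slot in the guard plate (top) of the blue laser marking box, at the plate's upper face, 150 above the table. Slot 10 along this point's x, 34 along its y (2 mm more than the bar's thickness, 4 mm more than its width), upper edges chamfered 2 mm, in a white plate 8 thick, with a yellow frame round it. z up.
- cover_grip (a point): Centre of the black grip sleeve (11 x 36 x 11, long along y) on the handle of the loose red window cover, 75 above the underside of its plate. The handle is a steel bail of 8 mm round rod: a bar along y through this point and uprights at y = -58 and +58; the opening under the bar is 67 high, 108 wide. Front and back alike.
- hook_seat (a point): Centre of the cover's handle bar when hung across both troughs of the fixed brass double hook, 148 above the table. The bar lies along this point's y. Prongs point along its -x: the cover comes from the -x side, moving +x, with the prong tips passing between its bar and its plate, then is lowered.
- silver_mid (a point): Centre of the loose silver-grey bar, 8 (x) x 30 (y) x 130 (z, upright), about 0.32 kg, standing in one of the rack's two pockets.
- silver_foot (a point): Centre of the silver bar's lower end face, 65 below its centre; 5 above the table at the start. Axes as the bar's.
- rack_top (a point): Centre of the top of the fixed light-wood rack, 70 (x) x 160 (y) x 45 high. It has pockets at y = -37.5 and +37.5, each 10 (x) x 32 (y) and 40 deep, so 90 of each bar stands out above. Which bar is in which pocket changes.
- copper_mid (a point): Centre of the copper-red bar, same size as the silver one, in the rack's other pocket. To be left there.
- cup: Bystander: silver cup, 70 across, 75 high; origin at the centre of its underside.
- weight: Bystander: brass weight, 50 across, 58 high; origin at the centre of its underside.
- cover: The red window cover, about 0.2 kg, plate 70 (x) x 130 (y) x 4 lying on the guard plate over the slot; origin at the centre of the plate's underside, 75 below the grip.
- hook: The double hook; origin on the table under the seat, same axes. Two prongs of 8 mm rod at y = -34 and +34 (60 free between them). Trough flat from x = -12 to +12, rod top 144 up, underside 136 up; upturned tip at x = -28 and level part from x = +28 to the posts at +75 have their top 164 up. Foot plate 12 high, x -30 to +100, y within 60.
- marker: The fixed blue laser marking box, 200 x 200 x 150, hollow, its floor 135 below the guard plate's top, so a bar let go drops too deep. Origin on the table under the window, same axes. A grey housing 178 high stands at its +x side, x from +100 to +210, y within 80; control panel on the -x side.
- silver_bar: The silver bar; origin at the centre of its foot.
Not all that is in view belongs to the job. Of the things that look like the silver_bar, the middle-sized one is meant. Leave any pink or purple look-alike of the hook alone.

How it is judged:
On the way, in this order (a step that is already met when the one before it is completed fails the run):
1. the cover hangs by its handle in the troughs of the double hook, let go (x of cover_grip in the frame of hook_seat between -0.018 and 0.018 m and y of cover_grip in the frame of hook_seat between -0.03 and 0.03 m and z of cover_grip in the frame of hook_seat between -0.008 and 0.008 m and angle between cover_grip's own z axis and vertical below 0.3 rad and contact force between cover and hook above 0.5 N and contact force between cover and the fingers below 0.1 N and linear speed of cover below 0.05 m/s), for 0.3 s.
2. the silver bar is held in the window, about its lower third inside (z of silver_foot in the frame of window between -0.062 and -0.028 m and horizontal distance between silver_foot and window below 0.008 m and angle between silver_mid's own z axis and vertical below 0.14 rad and contact force between silver_bar and the fingers above 1 N), for 0.2 s.
At the end, for the whole second after the job is handed in: Silver bar held in the fingers, upright (8 degrees) and still in the window, foot 28 to 62 mm below the guard's top, within 8 mm of its centre. Cover let go, at rest, hanging in both troughs: grip within 18 mm of the seat across, 30 mm along the bar, 8 mm in height, tilted under 17 degrees (all of step 1 and all of step 2 and linear speed of silver_bar below 0.02 m/s); the arm keeps its last pose, push and grip.
It fails at once if the copper bar was disturbed (distance of copper_mid from where it was at the start of the episode above 0.02 m).
It fails at once if the cup or the weight was disturbed (distance of any of cup, weight from where it was at the start of the episode above 0.03 m).
It also fails if it takes over 66 s, if anything falls off the work surface, if the arm or the gripper's body presses on something with over 40 N, if the wrist force passes 120 N, or if a joint passes its speed limit or range.

### The arm

A 6-joint arm with a two-finger parallel gripper is mounted at the origin on the work surface. World frame = base frame: x ahead of the robot, y to its left, z up, the work surface at z = 0. Lengths are in m, angles in rad, forces in N, time in s.
With the tool pointing down it reaches from about 0.35 to 0.975 m from the base axis. Payload 4.9 kg.
Tool frame: the origin (TCP) lies on the centre line of the jaws, within the pads' length; the fingertips stand 19 mm ahead of it and the grasp point (between the pads) is the TCP; x points along the fingers, y is the direction in which the jaws open and shut, and the axes are right-handed (so a half turn about x gives the same grasp; the last joint's range is limited). The gripper opens to 85 mm and grips with 20 to 120 N. Pads are 22 mm wide; open, the fingers measure 114 mm over their backs; the gripper's body (76 mm by 85 mm) begins 54 mm behind the grasp point. The pads swing forward as they close: fully open they stand 13 mm farther back than shut.
Start: joints at [0.986, 0.053, 1.613, -0, 1.476, -0.119], TCP at [0.281, 0.558, 0.25] pointing down, gripper open.
Joint ranges: [-3.01, 3.01], [-1.01, 2.22], [0.06, 2.58], [-1.02, 4.17], [0.09, 2.62], [-3.14, 3.14]. Speed limits (rad/s): [2.57, 2.57, 3.14, 3.14, 3.14, 3.14].

### API

Orientations are given as [roll, pitch, yaw] about the fixed x, y, z axes, in that order (R = Rz(yaw) Ry(pitch) Rx(roll)).
In Python, from station import monitor, viewer, job_done gives the robot as it stands.
- The arm moves only by the tool move_arm, never from a script. Its argument "deltas" is a list of rows, each a list of 7 numbers: the opening, from -1 (shut) to 1 (fully open), so that 0 is half open, then the shift along the tool's x, y, z in cm, then the turn, a rotation vector about the tool's x, y, z in rad. A call has 1 to 10 rows; each row is the pose to reach, as a shift and turn from the pose commanded when the call began, along the tool's axes at that moment; what a row does not reach only later rows make up. A row lasts 1/8 s, in which the tool goes at most 62.5 mm and 10.7 degrees, less where a joint would pass 70% of its speed; a pose out of reach is approached as far as the arm can. A call with a gripper value outside its range is refused whole. The fingers move at their own pace and stop on an object; "force" is the grip in N (left out, the last holds). Time passes only in rows, so rows that repeat a pose let the fingers close. It gives the time, the measured TCP pose, the force and the opening at its end, in the units of the state.
- monitor.state(): the state, without advancing time (a new reading comes with each control period).
- viewer.capture(name): name is "scene" or "top" or "wrist"; returns the picture (400x640x3 uint8, red, green, blue); there is no depth.
- viewer.camera_model(name): a dict with "camera_matrix" (3x3 intrinsics, pixels), "origin" and "attitude" of the camera in the world; the wrist camera has in their place "tool_from_camera" (4x4, takes a point from camera to tool coordinates, whose origin is the TCP and whose axes are the tool frame's). Camera axes: x right, y up, looking along -z (the intrinsics and any distortion apply to the point x, -y, -z); pixel columns grow to the right and rows downward; lengths in m; the calibration is good to about 2 mm. The wrist camera is an equidistant fisheye: a pixel r from the principal point sees the ray r / f radians off the axis. A picture is of the moment at which its call begins: read the wrist's pose just before it. camera_model takes no time and is no camera call.
- job_done(): hands the job in, once; it reports no verdict.
Trained networks look in the newest picture that a camera, given by its name, has taken for a name from the list of things; names that differ only in an ending like _2 or _b are one class to them, and where a whole thing is asked for, a point or a joint stands for the part that bears it (a point fixed in the world has none). Each returns a list of dicts, best first, with "p" (0 to 1); they miss things now and then, are a little off and sometimes report something else, mostly with a low value. They report only what shows in the picture. A call takes as long as a camera call. They do not tell look-alikes from the thing itself.
- viewer.boxes_of(query, camera): "point" ([x, y, z] in m, in world coordinates, good to about 4 mm: the middle of the surface that is visible of it).
- viewer.trace(query, camera): "region" (400x640 bool, what is visible of it).
- viewer.spot_point(query, camera): "point" ([x, y, z] in m, in world coordinates, good to about 4 mm: a listed point, or the origin of a listed thing).
The state is a dict: "clock": time; "joint_positions": joint angles; "qvel": joint speeds; "joint_efforts": joint torques, N m; "tcp_pos": TCP position; "orientation": TCP orientation; "force": force on the tool from outside, world axes, zero at the start; "torque": the same for the moment, N m; "opening": finger opening in m.
Only numpy, scipy, OpenCV 4.12 (cv2) and the standard library are available. Lean on these libraries where they do the work, as an engineer would, in place of code of your own. Each camera call takes 0.05 s, during which the arm holds its last target. There are 200 camera calls.

## Working session

There is one attempt and no reset: what is moved stays moved. The work goes in short steps, Python scripts to look and compute and a tool call to move; the robot and the scene stay as the last step left them, time stands still between calls to the robot, and variables do not carry over. Pictures are saved under pics/ and viewed, about 8 in all and at most 12, crops included, and the job is handed in when it is done.

Besides the shell and the picture viewer there is one more tool, called after "Request:" by a JSON object that holds its "api" and its "payload". move_arm: Moves the arm, as the interface text tells. Its arguments: {"type":"object","properties":{"deltas":{"type":"array","items":{"type":"array","items":{"type":"number"}}},"force":{"type":"number"}},"required":["deltas"]}

```bash
mkdir -p pics; ls; cat > h.py <<'E'
import numpy as np, cv2
from scipy.spatial.transform import Rotation as R
from station import monitor, viewer, job_done
np.set_printoptions(precision=4,suppress=True)
def save(n,f): im=viewer.capture(n); cv2.imwrite('pics/'+f,im[:,:,::-1]); return im
E
python3 - <<'E'
from h import *
s=monitor.state(); print(s)
for c in ["scene","top","wrist"]: print(c,viewer.camera_model(c))
a=save("scene","s1.png"); b=save("top","t1.png"); w=save("wrist","w1.png")
cv2.imwrite('pics/st.png',np.vstack([cv2.resize(x,(480,300)) for x in (a,b)])[:,:,::-1])
for q in ["window","cover_grip","hook_seat","silver_mid","silver_foot","rack_top","copper_mid","cup","weight","cover","hook","marker"]:
  for c in ["scene","top"]:
    print(q,c,[(np.round(d["point"],3).tolist(),round(d["p"],2)) for d in viewer.spot_point(q,c)])
E
```

```text
pics
{'clock': 0.0, 'joint_positions': array([ 0.986 ,  0.0534,  1.6143, -0.    ,  1.4761, -0.119 ]), 'qvel': array([-0.0025,  0.0002, -0.0006,  0.001 , -0.001 , -0.0019]), 'joint_efforts': array([ -0.002 , -39.3673, -37.0185,  -0.0003,   0.0072,  -0.    ]), 'tcp_pos': array([0.2803, 0.5579, 0.249 ]), 'orientation': array([-1.6849,  1.5686, -2.1507]), 'force': array([ 1.0143,  0.4999, -0.8103]), 'torque': array([-0.0319, -0.0243, -0.0015]), 'opening': 0.08516838125923204}
scene {'camera_matrix': array([[370.0138,   0.    , 315.2368],
       [  0.    , 370.0138, 201.0612],
       [  0.    ,   0.    ,   1.    ]]), 'origin': array([ 1.2183, -0.3841,  0.9018]), 'attitude': array([0.8621, 0.011 , 1.1005])}
top {'camera_matrix': array([[473.6381,   0.    , 321.8459],
       [  0.    , 473.6381, 194.7885],
       [  0.    ,   0.    ,   1.    ]]), 'origin': array([ 0.3735, -0.0122,  1.4709]), 'attitude': array([ 0.0631, -0.0004, -1.5748])}
wrist {'camera_matrix': array([[309.7069,   0.    , 328.325 ],
       [  0.    , 309.7069, 204.1872],
       [  0.    ,   0.    ,   1.    ]]), 'tool_from_
[... 1219 characters left out ...]
1, -0.35, 0.069], 0.54)]
copper_mid top [([0.45, -0.352, 0.07], 0.45)]
cup scene [([0.675, -0.291, 0.001], 0.76), ([0.46, -0.275, 0.072], 0.31)]
cup top [([0.675, -0.286, -0.003], 0.85), ([0.479, 0.326, -0.002], 0.71)]
weight scene [([0.675, 0.28, -0.003], 0.57)]
weight top [([0.676, 0.277, -0.0], 0.75)]
cover scene [([0.554, -0.002, 0.147], 0.84)]
cover top [([0.555, -0.007, 0.149], 0.78), ([0.462, -0.275, 0.006], 0.37)]
hook scene [([0.278, -0.146, -0.001], 0.93), ([0.482, 0.326, -0.001], 0.82), ([0.17, 0.358, 0.001], 0.56), ([0.554, -0.002, 0.149], 0.26)]
hook top [([0.278, -0.145, -0.001], 0.96), ([0.475, 0.326, -0.002], 0.56), ([0.171, 0.356, 0.001], 0.55)]
marker scene []
marker top []
```

View pics/s1.png

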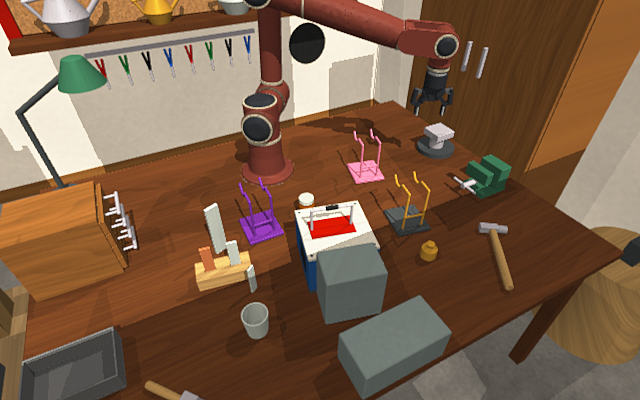

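View pics/t1.png

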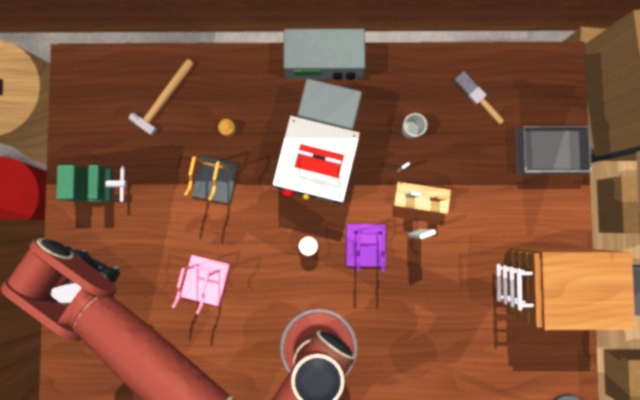

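The top view shows three hooks, of which the one with the dark foot at about (213,180) is the brass one. The rack is at (422,198), the box at (317,158), and there are small and large silver look-alikes outside the rack. Next I'll enlarge crops for the headings.

```bash
python3 - <<'E'
from h import *
a=cv2.imread('pics/t1.png'); s=cv2.imread('pics/s1.png')
def c(im,u,v,w,h): return cv2.resize(im[v:v+h,u:u+w],(400,300),interpolation=cv2.INTER_CUBIC)
cv2.imwrite('pics/c1.png',np.vstack([np.hstack([c(a,170,140,80,60),c(a,255,75,120,90) if 0 else c(a,260,110,120,90)]),np.hstack([c(s,370,165,80,60),c(a,380,150,80,60)])]))
E
```

```text
(no output)
```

View pics/c1.png

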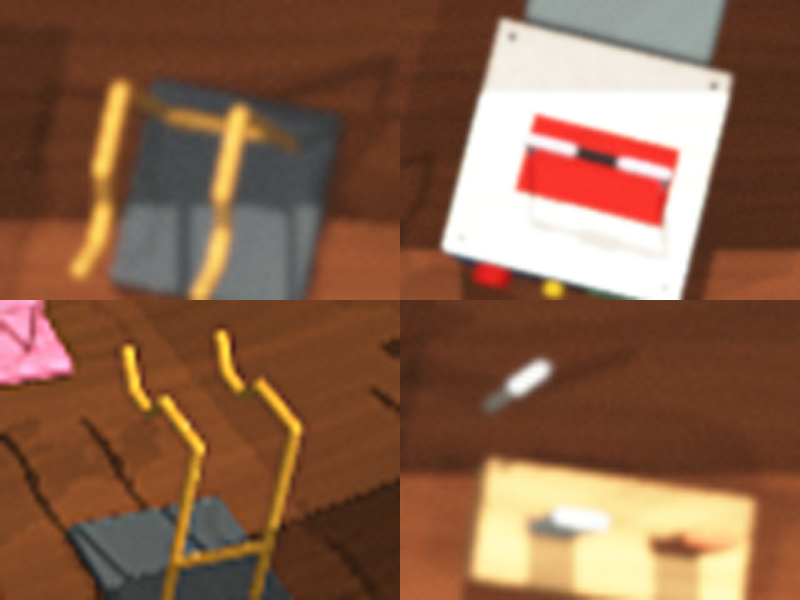

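```bash
cat >> h.py <<'E'
def rays(cam,uv,st=None):
    m=viewer.camera_model(cam); K=m["camera_matrix"]; uv=np.atleast_2d(uv).astype(float)
    p=(uv-[K[0,2],K[1,2]])/K[0,0]
    if cam=="wrist":
        r=np.linalg.norm(p,axis=1,keepdims=True)+1e-12; d=np.hstack([p/r*np.sin(r),np.cos(r)])*[1,-1,-1]
        st=st or monitor.state(); A=R.from_euler('xyz',st["orientation"]).as_matrix(); T=m["tool_from_camera"]
        return st["tcp_pos"]+A@T[:3,3], d@(A@T[:3,:3]).T
    d=np.hstack([p,np.ones((len(p),1))])*[1,-1,-1]
    return m["origin"], d@R.from_euler('xyz',m["attitude"]).as_matrix().T
def onplane(cam,uv,z,st=None):
    o,d=rays(cam,uv,st); return o+d*((z-o[2])/d[:,2])[:,None]
def pix(cam,P,st=None):
    m=viewer.camera_model(cam); K=m["camera_matrix"]; P=np.atleast_2d(P).astype(float)
    if cam=="wrist":
        st=st or monitor.state(); A=R.from_euler('xyz',st["orientation"]).as_matrix(); T=m["tool_from_camera"]
        q=((P-st["tcp_pos"])@A-T[:3,3])@T[:3,:3]; q=q*[1,-1,-1]
        r=np.linalg.norm(q[:,:2],axis=1)+1e-12; th=np.arctan2(r,q[:,2]); n=q[:,:2]/r[:,None]*th[:,None]
    else:
        q=(P-m["origin"])@R.from_euler('xyz',m["attitude"]).as_matrix()*[1,-1,-1]; n=q[:,:2]/q[:,2:]
    return n*K[0,0]+[K[0,2],K[1,2]]
def tool(yaw,s=1):  # tool x down, jaws along s * x-axis of yaw
    X=np.array([np.cos(yaw),np.sin(yaw),0])*s; x=np.array([0,0,-1.]); return np.stack([x,X,np.cross(x,X)],1)
def delta(p,A,p0=None,A0=None):
    s=monitor.state()
    if A0 is None: A0=R.from_euler('xyz',s["orientation"]).as_matrix()
    if p0 is None: p0=s["tcp_pos"]
    return np.r_[A0.T@(np.array(p)-p0)*100, R.from_matrix(A0.T@A).as_rotvec()]
E
python3 - <<'E'
from h import *
s=monitor.state(); A=R.from_euler('xyz',s["orientation"]).as_matrix(); print(A)
def cw(pts,o,sc,off): return (np.array(pts,float)-off+0.5)/sc+o-0.5
f=onplane("top",cw([[150,82],[343,122],[112,285]],[170,140],5,[0,0]),0.012)[:,:2]
g=onplane("top",cw([[500,20],[732,75],[443,250],[533,115],[680,150],[518,190],[662,222]],[260,110],10/3,[400,0]),0.15)[:,:2]
r=onplane("top",cw([[487,457],[755,497],[470,580],[745,600]],[380,150],5,[400,300]),0.045)[:,:2]
print(f,'\n',g,'\n',r)
ya=lambda a,b: np.arctan2(*(np.array([-1,1])*(a-b))) # a-b along +y
print('foot',ya(f[0],f[1]),'mk',ya(g[0],g[1]),'cov',ya(g[3],g[4]),ya(g[5],g[6]),'rack',ya(r[0],r[1]))
for sg in (1,-1):
  print(delta([.554,-.006,.32],tool(-.22,sg)))
E
```

```text
[[ 0.      0.4492  0.8934]
 [ 0.      0.8934 -0.4492]
 [-1.      0.     -0.    ]]
[[0.5878 0.3656]
 [0.5624 0.2457]
 [0.4618 0.3875]] 
 [[ 0.6814  0.077 ]
 [ 0.6335 -0.1192]
 [ 0.486   0.1247]
 [ 0.6     0.0491]
 [ 0.5698 -0.0748]
 [ 0.5364  0.0618]
 [ 0.5089 -0.0592]] 
 [[ 0.5045 -0.2405]
 [ 0.4796 -0.402 ]
 [ 0.4302 -0.2292]
 [ 0.4175 -0.3946]]
foot -0.20908837921549495 mk -0.23930670157448136 cov -0.2395114869059151 -0.2236869878085951 rack -0.1529028003757288
[ -6.9698 -38.1493  49.7678   1.3249  -0.      -0.    ]
[ -6.9698 -38.1493  49.7678  -1.8167   0.      -0.    ]
```

Request:
{"api": "move_arm", "payload": {"deltas": [[0,-2,-4,5,0.13,0,0],[0,-5,-8,10,0.27,0,0],[0,-7,-12,15,0.4,0,0],[0,-7,-16,20,0.53,0,0],[0,-7,-20,25,0.66,0,0],[0,-7,-24,30,0.8,0,0],[0,-7,-28,35,0.93,0,0],[0,-7,-32,40,1.06,0,0],[0,-7,-36,45,1.2,0,0],[0,-7,-38.1,49.8,1.325,0,0]]}}

```text
clock: 2.6
tcp_pos: [0.5465, 0.0045, 0.3209]
orientation: [1.83, 1.569, 0.034]
force: [0.5, 0.7, 0.1]
opening: 0.0428
```

```bash
python3 - <<'E'
from h import *
s=monitor.state(); print(s["clock"],s["tcp_pos"],s["opening"],s["joint_positions"],s["force"])
save("wrist","w2.png")
s=monitor.state()
for q in ["cover_grip","cover","marker"]:
    print(q,[(np.round(d["point"],4).tolist(),round(d["p"],2)) for d in viewer.spot_point(q,"wrist")])
for yaw in (-.2,-.24):
  c,sn=np.cos(yaw),np.sin(yaw); M=np.array([[c,-sn,0],[sn,c,0],[0,0,1]])
  print(pix("wrist",(M@np.array([[0,0,0],[0,18,0],[0,-18,0],[0,58,0],[0,-58,0],[35,65,-71],[35,-65,-71],[-35,65,-71],[-35,-65,-71]]).T/1000).T+[.554,-.006,.225],s).round(1).tolist())
E
```

```text
2.6 [0.5465 0.0045 0.3209] 0.04280013974995392 [-0.128  -0.1684  1.7086  0.0002  1.6     0.0969] [0.462  0.6803 0.1235]
cover_grip [([0.5548, -0.0021, 0.2246], 0.85)]
cover [([0.5524, -0.004, 0.1502], 0.96)]
marker []
[[336.4, 218.1], [335.7, 195.0], [336.9, 240.0], [334.2, 140.4], [338.0, 283.9], [369.9, 124.3], [369.4, 251.7], [294.5, 126.7], [302.4, 253.9]]
[[336.4, 218.1], [336.7, 195.0], [336.0, 240.0], [337.5, 140.4], [335.1, 283.9], [372.7, 125.8], [366.9, 252.9], [297.3, 125.1], [299.9, 252.7]]
```

View pics/w2.png

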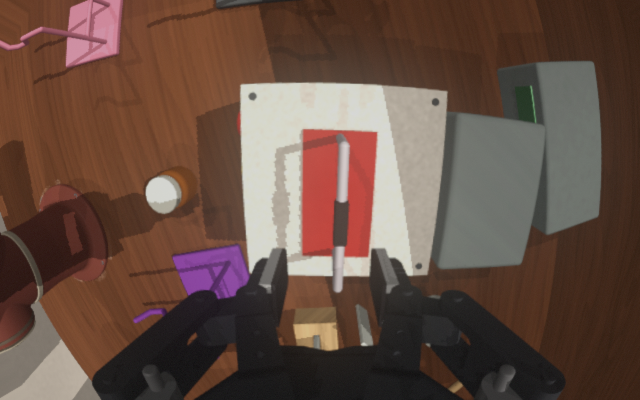

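The wrist view shows the handle from (342,140) to (338,290) with the black sleeve at about (341,223). The red plate spans (303..377, 129..257). I'll fit the cover pose numerically from a fresh picture.

```bash
python3 - <<'E'
from h import *
from scipy.optimize import least_squares
s=monitor.state(); im=viewer.capture("wrist"); print(s["tcp_pos"],s["qvel"].round(3))
r=im.astype(int); H=cv2.cvtColor(im,cv2.COLOR_RGB2HSV).astype(int)
roi=np.zeros(im.shape[:2],bool); roi[120:300,285:385]=1
red=roi&((H[...,0]<8)|(H[...,0]>172))&(H[...,1]>150)&(H[...,2]>110)
blk=roi&(H[...,2]<75); n,l,st,ce=cv2.connectedComponentsWithStats(blk.astype('uint8'))
for i in range(1,n):
    if st[i,4]>40: print('blk',st[i],ce[i])
v,u=np.nonzero(red); W=onplane("wrist",np.c_[u,v],0.154,s)[:,:2]
rect=cv2.minAreaRect((W*1000).astype('float32')); print('plate rect mm,deg',rect)
sil=roi&(H[...,1]<60)&(H[...,2]>110); sil[:, :330]=0; sil[:,352:]=0; sil[:138]=0; sil[253:]=0
rows=[(np.mean(np.nonzero(red[y,330:352]==0)[0])+330,y) for y in range(150,250) if (red[y,330:352]==0).any()]
P=onplane("wrist",rows,0.225,s)[:,:2]; k=np.polyfit(P[:,1],P[:,0],1); print('bar yaw',-np.arctan(k[0]),'x at y=0',k[1])
for i in range(1,n):
    if st[i,4]>40: print(onplane("wrist",[ce[i]],0.226,s))
E
```

```text
[0.5462 0.0057 0.3199] [ 0.039 -0.028  0.015  0.002  0.003 -0.002]
blk [368 250  17  50 556] [376.4065 279.259 ]
blk [285 253   3  42  75] [285.5467 275.3067]
plate rect mm,deg ((552.9143676757812, -4.3406219482421875), (127.46875, 67.65000915527344), 75.41609954833984)
bar yaw -0.2555004438322994 x at y=0 0.5542585682001675
[[ 0.5714 -0.0579  0.226 ]]
[[ 0.4998 -0.0378  0.226 ]]
```

```bash
python3 - <<'E'
from h import *
print(delta([.5535,-.0043,.228],tool(-.255)))
E
```

```text
[ 9.2146  0.9942  0.9108  0.035  -0.0004  0.0007]
```

Request:
{"api": "move_arm", "payload": {"deltas": [[0,1,1,0.9,0.035,0,0],[0,4,1,0.9,0.035,0,0],[0,7,1,0.9,0.035,0,0],[0,9,1,0.9,0.035,0,0],[0,9.2,1,0.9,0.035,0,0],[0,9.2,1,0.9,0.035,0,0]]}}

```text
clock: 3.6
tcp_pos: [0.5542, -0.0042, 0.2293]
orientation: [1.631, 1.569, -0.195]
force: [-0.7, -0.0, 0.8]
opening: 0.0428
```

```bash
python3 - <<'E'
from h import *
print(delta([.5535,-.0043,.228],tool(-.255)))
save("wrist","w3.png")
E
```

```text
[ 0.1251 -0.0687  0.0283  0.0003 -0.0001 -0.0015]
```

View pics/w3.png

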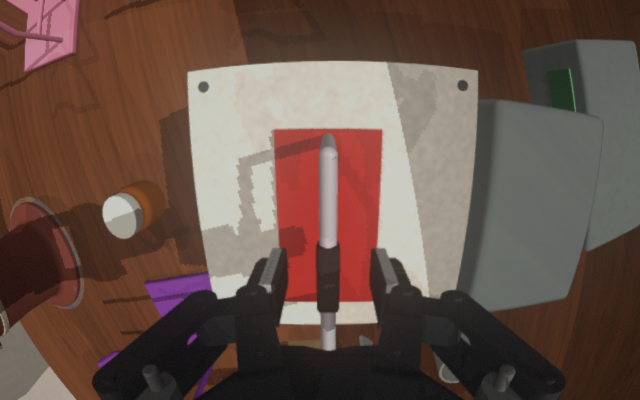

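The sleeve, at (328,245..312), is centred between the jaws, so I'll close and lift.

Request:
{"api": "move_arm", "payload": {"deltas": [[-1,0,0,0,0,0,0],[-1,0,0,0,0,0,0],[-1,0,0,0,0,0,0],[-1,0,0,0,0,0,0],[-1,-2,0,0,0,0,0],[-1,-5,0,0,0,0,0],[-1,-9,0,0,0,0,0],[-1,-9,0,0,0,0,0]], "force": 50}}

```text
clock: 4.65
tcp_pos: [0.5555, -0.0046, 0.3231]
orientation: [1.675, 1.562, -0.151]
force: [-0.4, 0.1, -2.5]
opening: 0.0095
```

```bash
python3 - <<'E'
from h import *
yaw=-.209; seat=np.array([.481,.3245]); X=np.array([np.cos(yaw),np.sin(yaw)])
s=monitor.state(); print(s["tcp_pos"],s["opening"],s["joint_positions"])
p=seat-.095*X; print(p,delta([*p,.32],tool(yaw)))
save("wrist","w4.png")
E
```

```text
[ 0.5555 -0.0046  0.3231] 0.009471707991272655 [-0.1422 -0.1514  1.6898 -0.0001  1.5948  0.1128]
[0.3881 0.3442] [  0.1299 -25.0046 -29.5275  -0.046   -0.0007  -0.0084]
```

View pics/w4.png

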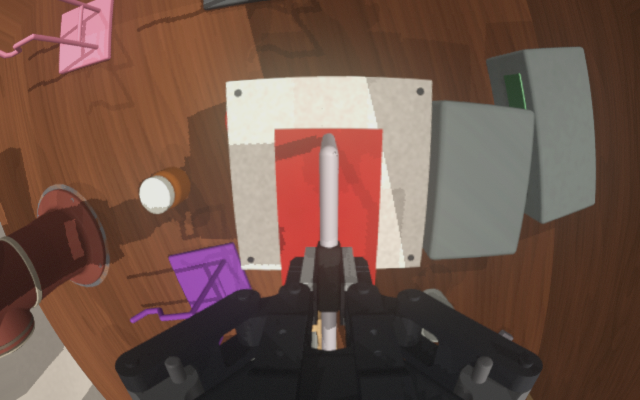

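Request:
{"api": "move_arm", "payload": {"deltas": [[-1,0,-2,-2.5,0,0,0],[-1,0,-5,-6,-0.01,0,0],[-1,0,-9,-10.5,-0.02,0,0],[-1,0,-13,-15,-0.03,0,0],[-1,0,-17,-20,-0.04,0,0],[-1,0,-21,-25,-0.046,0,0],[-1,0,-23.5,-28,-0.046,0,0],[-1,0,-25,-29.5,-0.046,0,-0.008],[-1,0,-25,-29.5,-0.046,0,-0.008],[-1,0,-25,-29.5,-0.046,0,-0.008]]}}

```text
clock: 5.95
tcp_pos: [0.3862, 0.3435, 0.3168]
orientation: [-1.373, 1.561, 3.13]
force: [0.5, -0.4, -3.2]
opening: 0.0094
```

```bash
python3 - <<'E'
from h import *
s=monitor.state(); print(s["tcp_pos"],s["opening"],s["force"],s["qvel"])
save("wrist","w5.png")
for q in ["hook_seat","hook","cover_grip"]:
    print(q,[(np.round(d["point"],4).tolist(),round(d["p"],2)) for d in viewer.spot_point(q,"wrist")])
for yaw in (-.19,-.23):
  M=R.from_euler('z',yaw).as_matrix()
  print(pix("wrist",np.array([[-28,34,160],[-28,-34,160],[0,34,144],[0,-34,144],[75,34,160],[75,-34,160],[-30,60,12],[-30,-60,12],[100,60,12],[100,-60,12]])/1000@M.T+[.481,.3245,0],s).round(0).tolist())
E
```

```text
[0.3862 0.3435 0.3168] 0.009398334026244043 [ 0.4517 -0.3553 -3.1945] [-0.012  -0.0062 -0.0073  0.0034 -0.0005  0.0019]
hook_seat []
hook [([0.4822, 0.3287, -0.0001], 0.84), ([0.1716, 0.3541, 0.0043], 0.79)]
cover_grip [([0.3884, 0.3483, 0.3143], 0.57)]
[[404.0, 156.0], [401.0, 225.0], [428.0, 154.0], [423.0, 219.0], [500.0, 159.0], [492.0, 222.0], [379.0, 122.0], [377.0, 205.0], [465.0, 125.0], [460.0, 203.0]]
[[406.0, 155.0], [400.0, 224.0], [429.0, 154.0], [422.0, 219.0], [501.0, 162.0], [491.0, 225.0], [380.0, 121.0], [376.0, 204.0], [467.0, 127.0], [458.0, 206.0]]
```

View pics/w5.png

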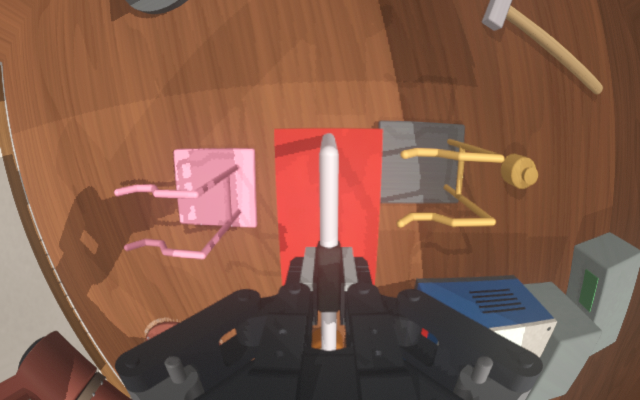

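The projected hook model (tips 404,156 / 401,225; posts 500,159 / 492,222) matches the picture within 2 px at yaw about -0.195. I'll descend and thread the hook.

```bash
python3 - <<'E'
from h import *
yaw=-.197; seat=np.array([.481,.326]); X=np.array([np.cos(yaw),np.sin(yaw)])
A=tool(yaw)
for d,z in ((-.095,.187),(0,.187),(0,.152)): print(delta([*(seat+d*X),z],A))
E
```

```text
[13.1072  0.1904 -0.1376 -0.0135  0.0001  0.008 ]
[13.0311  9.6892 -0.2654 -0.0135  0.0001  0.008 ]
[16.531   9.7173 -0.2659 -0.0135  0.0001  0.008 ]
```

Request:
{"api": "move_arm", "payload": {"deltas": [[-1,2,0.2,-0.1,-0.01,0,0.008],[-1,6,0.2,-0.1,-0.01,0,0.008],[-1,10,0.2,-0.1,-0.01,0,0.008],[-1,13,0.2,-0.1,-0.01,0,0.008],[-1,13,0.2,-0.1,-0.01,0,0.008],[-1,13,3,-0.2,-0.01,0,0.008],[-1,13,6,-0.2,-0.01,0,0.008],[-1,13,8.5,-0.3,-0.01,0,0.008],[-1,13,9.7,-0.3,-0.01,0,0.008],[-1,13,9.7,-0.3,-0.01,0,0.008]]}}

```text
clock: 7.4
tcp_pos: [0.4816, 0.3272, 0.1887]
orientation: [2.49, 1.569, 0.719]
force: [-0.3, -0.5, -2.0]
opening: 0.0095
```

```bash
python3 - <<'E'
from h import *
yaw=-.197; seat=np.array([.481,.326])
s=monitor.state(); print(s["tcp_pos"],s["opening"],s["force"])
print(delta([*seat,.152],tool(yaw)))
save("wrist","w6.png")
E
```

```text
[0.4816 0.3272 0.1887] 0.009522265291431947 [-0.3304 -0.5245 -2.017 ]
[ 3.6735 -0.0405  0.1354 -0.0031 -0.0012 -0.0009]
```

View pics/w6.png

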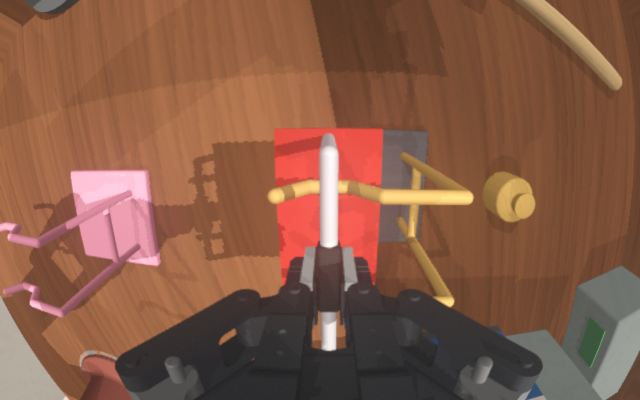

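One prong passes between the bar and the plate, with its trough (312..342,187) under the bar at x≈329. Lowering now.

Request:
{"api": "move_arm", "payload": {"deltas": [[-1,1,0,0.1,0,0,0],[-1,2,0,0.1,0,0,0],[-1,2.8,0,0.1,0,0,0],[-1,3.3,0,0.1,0,0,0],[-1,3.6,0,0.1,0,0,0],[-1,3.6,0,0.1,0,0,0]]}}

```text
clock: 8.2
tcp_pos: [0.4809, 0.3265, 0.1522]
orientation: [2.404, 1.57, 0.635]
force: [-0.7, -0.1, -0.0]
opening: 0.0096
```

Request:
{"api": "move_arm", "payload": {"deltas": [[-0.6,0,0,0,0,0,0],[-0.3,0,0,0,0,0,0],[-0.2,0,0,0,0,0,0],[-0.2,0,0,0,0,0,0],[-0.2,0,0,0,0,0,0]]}}

```text
clock: 8.82
tcp_pos: [0.4806, 0.3263, 0.1515]
orientation: [2.849, 1.571, 1.079]
force: [-0.3, -0.1, 0.2]
opening: 0.0341
```

```bash
python3 - <<'E'
from h import *
s=monitor.state(); print(s["tcp_pos"],s["opening"],s["force"])
save("wrist","w7.png")
for q in ["cover_grip","cover"]:
    print(q,[(np.round(d["point"],4).tolist(),round(d["p"],2)) for d in viewer.spot_point(q,"wrist")])
E
```

```text
[0.4806 0.3263 0.1515] 0.03411686526557655 [-0.263  -0.0709  0.1804]
cover_grip [([0.4837, 0.3289, 0.1464], 0.97)]
cover [([0.4794, 0.3307, 0.0719], 0.69)]
```

View pics/w7.png

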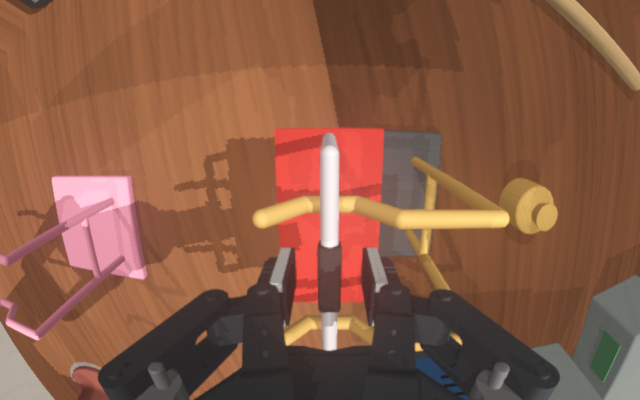

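The bar lies in both troughs and the jaws are clear, so I'll retreat upward and go look at the window.

Request:
{"api": "move_arm", "payload": {"deltas": [[-0.2,-2,0,0,0,0,0],[-0.2,-6,0,0,0,0,0],[-0.2,-11,0,0,0,0,0],[-0.2,-15,0,0,0,0,0],[-0.2,-17,0,0,0,0,0],[-0.2,-17,0,0,0,0,0]]}}

```text
clock: 9.72
tcp_pos: [0.4811, 0.3265, 0.3238]
orientation: [2.287, 1.567, 0.518]
force: [0.7, 0.3, -0.4]
opening: 0.0343
```

```bash
python3 - <<'E'
from h import *
s=monitor.state(); print(s["tcp_pos"]); print(delta([.555,-.03,.30],tool(-.24)))
E
```

```text
[0.4811 0.3265 0.3238]
[ 2.3333 14.2816 33.4966  0.041  -0.0026 -0.0029]
```

Request:
{"api": "move_arm", "payload": {"deltas": [[-0.2,0,1.5,4,0.01,0,0],[-0.2,1,4,9,0.02,0,0],[-0.2,1,6,14,0.03,0,0],[-0.2,2,8,19,0.04,0,0],[-0.2,2,10,24,0.04,0,0],[-0.2,2.3,12,29,0.04,0,0],[-0.2,2.3,14.3,33.5,0.04,0,0],[-0.2,2.3,14.3,33.5,0.04,0,0],[-0.2,2.3,14.3,33.5,0.04,0,0]]}}

```text
clock: 10.85
tcp_pos: [0.5537, -0.03, 0.2964]
orientation: [-1.714, 1.567, 2.759]
force: [0.7, -0.3, -0.0]
opening: 0.0344
```

```bash
python3 - <<'E'
from h import *
s=monitor.state(); print(s["tcp_pos"],s["clock"],s["qvel"])
im=save("wrist","w8.png")
print([(np.round(d["point"],4).tolist(),round(d["p"],2)) for d in viewer.spot_point("window","wrist")])
H=cv2.cvtColor(im,cv2.COLOR_RGB2HSV).astype(int)
c=pix("wrist",[[.56,.002,.15]],s)[0]; print(c)
roi=np.zeros(im.shape[:2],bool); a,b=c.astype(int); roi[b-70:b+70,a-50:a+50]=1
yel=roi&(abs(H[...,0]-27)<8)&(H[...,1]>110)&(H[...,2]>90)
drk=roi&(H[...,2]<70)
for n,m in (("yel",yel),("drk",drk)):
    k,l,st,ce=cv2.connectedComponentsWithStats(m.astype('uint8'))
    for i in range(1,k):
        if st[i,4]>30:
            v,u=np.nonzero(l==i); W=onplane("wrist",np.c_[u,v],.15,s)[:,:2]
            print(n,st[i],cv2.minAreaRect((W*1000).astype('float32')))
cv2.imwrite('pics/w8c.png',np.hstack([cv2.resize(im[b-70:b+70,a-60:a+60,::-1],(360,420),interpolation=cv2.INTER_NEAREST),cv2.resize(im[:,:,::-1],(440,420))]))
E
```

```text
[ 0.5537 -0.03    0.2964] 10.85 [ 0.0239 -0.0155 -0.0061 -0.0021  0.0025 -0.0023]
[([0.5635, 0.0063, 0.1522], 0.67)]
[328.0595 159.656 ]
yel [314 128  28  60 783] ((559.8717041015625, 3.629243850708008), (52.81736755371094, 24.24798583984375), 76.28245544433594)
```

View pics/w8c.png

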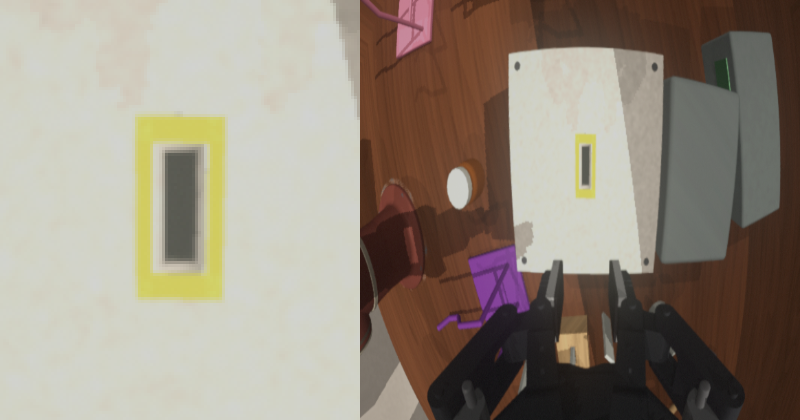

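The window frame is centred at (0.5599, 0.0036) with yaw -0.2395, agreeing with the plate corners. Next I'll look at the rack.

```bash
python3 - <<'E'
from h import *
print(delta([.455,-.315,.29],tool(-.15)))
E
```

```text
[ 0.7315 -2.895  30.1031 -0.0875 -0.0005  0.0019]
```

Request:
{"api": "move_arm", "payload": {"deltas": [[-0.2,0,-0.3,3,-0.01,0,0],[-0.2,0,-0.8,8,-0.03,0,0],[-0.2,0,-1.3,13,-0.05,0,0],[-0.2,0,-1.8,18,-0.07,0,0],[-0.2,0,-2.3,23,-0.087,0,0],[-0.2,0.5,-2.7,27,-0.087,0,0],[-0.2,0.7,-2.9,30,-0.087,0,0],[-0.2,0.7,-2.9,30,-0.087,0,0],[-0.2,0.7,-2.9,30,-0.087,0,0]]}}

```text
clock: 12.08
tcp_pos: [0.4558, -0.3137, 0.2914]
orientation: [3.029, 1.57, 1.308]
force: [-0.2, 0.6, 0.3]
opening: 0.0337
```

```bash
python3 - <<'E'
from h import *
s=monitor.state(); print(s["tcp_pos"],s["clock"])
im=save("wrist","w9.png")
for q in ["silver_mid","silver_foot","rack_top","copper_mid"]:
  print(q,[(np.round(d["point"],4).tolist(),round(d["p"],2)) for d in viewer.spot_point(q,"wrist")])
M=R.from_euler('z',-.15).as_matrix(); bx=np.array([[a,b,.135] for a in(-.004,.004) for b in (-.015,.015)]+[[a,b,.045] for a in(-.004,.004) for b in (-.015,.015)])
print(pix("wrist",bx@M.T+[.461,-.278,0],s).round(1).tolist())
rt=np.array([[a,b,.045] for a in(-.035,.035) for b in (-.08,.08)])
print(pix("wrist",rt@M.T+[.456,-.314,0],s).round(1).tolist())
c=pix("wrist",[[.461,-.278,.135]],s)[0].astype(int)
cv2.imwrite('pics/w9c.png',cv2.resize(im[c[1]-60:c[1]+90,c[0]-100:c[0]+100,::-1],(800,600),interpolation=cv2.INTER_CUBIC)); print(c-[100,60])
E
```

```text
[ 0.4558 -0.3137  0.2914] 12.075
silver_mid [([0.5469, -0.2575, 0.0515], 0.88), ([0.4594, -0.2761, 0.0692], 0.65), ([0.3435, -0.2901, 0.0934], 0.55)]
silver_foot [([0.3481, -0.2949, -0.0002], 0.91), ([0.4618, -0.2768, 0.0037], 0.85), ([0.5457, -0.2565, -0.0032], 0.79)]
rack_top [([0.4532, -0.3183, 0.0462], 0.97), ([0.6748, -0.2934, 0.0074], 0.19)]
copper_mid [([0.4499, -0.3536, 0.0682], 0.74)]
[[324.5, 170.4], [324.5, 137.8], [333.3, 170.4], [333.4, 137.8], [325.5, 155.9], [325.4, 131.1], [332.1, 155.9], [332.2, 131.1]]
[[302.1, 234.0], [299.4, 107.4], [356.1, 234.0], [358.9, 107.4]]
[228  94]
```

View pics/w9c.png

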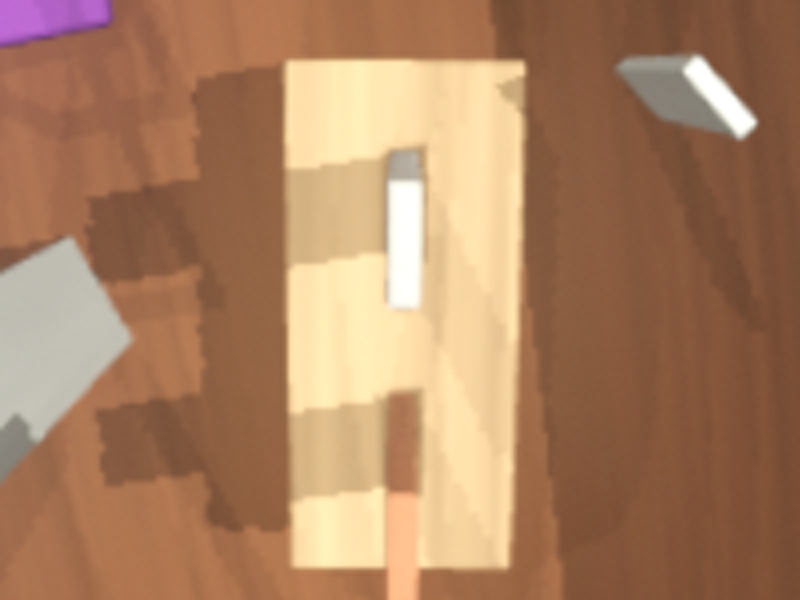

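The silver bar's top face matches the prediction within 1 px: (325..333.5, 139..171) against (324.5..333.3, 138..170). Copper is at the bottom of the crop. I'll go for the grasp.

```bash
python3 - <<'E'
from h import *
print(delta([.4612,-.2787,.112],tool(-.153)))
E
```

```text
[17.9581  0.0012 -3.5838  0.0025 -0.0001 -0.0003]
```

Request:
{"api": "move_arm", "payload": {"deltas": [[-0.2,1,0,-2,0,0,0],[-0.2,4,0,-3.6,0,0,0],[-0.2,8,0,-3.6,0,0,0],[-0.2,12,0,-3.6,0,0,0],[-0.2,15.5,0,-3.6,0,0,0],[-0.2,17.5,0,-3.6,0,0,0],[-0.2,18,0,-3.6,0,0,0],[-0.2,18,0,-3.6,0,0,0]]}}

```text
clock: 13.32
tcp_pos: [0.4613, -0.2795, 0.1123]
orientation: [1.283, 1.57, -0.44]
force: [-0.0, 0.2, 0.4]
opening: 0.0342
```

```bash
python3 - <<'E'
from h import *
s=monitor.state(); print(s["clock"],s["force"],delta([.4612,-.2787,.112],tool(-.153)))
im=save("wrist","w10.png")
M=R.from_euler('z',-.153).as_matrix()
print(pix("wrist",np.array([[a,b,.135] for a in(-.004,.004) for b in (-.015,.015)])@M.T+[.4612,-.2787,0],s).round(1).tolist())
cv2.imwrite('pics/w10c.png',im[120:380,180:480,::-1])
E
```

```text
13.325 [-0.046   0.211   0.3673] [ 0.0259 -0.0263 -0.081   0.0011  0.0003 -0.0012]
[[319.9, 337.0], [319.0, 277.8], [338.8, 336.9], [340.3, 277.8]]
```

View pics/w10c.png

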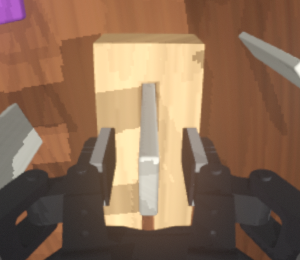

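The bar, at px (317..340, 277..335), sits centred between the jaws as predicted. I'll grip and lift.

Request:
{"api": "move_arm", "payload": {"deltas": [[-1,0,0,0,0,0,0],[-1,0,0,0,0,0,0],[-1,0,0,0,0,0,0],[-1,0,0,0,0,0,0],[-1,-1.5,0,0,0,0,0],[-1,-5,0,0,0,0,0],[-1,-10,0,0,0,0,0],[-1,-15,0,0,0,0,0],[-1,-19,0,0,0,0,0],[-1,-20,0,0,0,0,0]], "force": 70}}

```text
clock: 14.62
tcp_pos: [0.4613, -0.2799, 0.3148]
orientation: [1.081, 1.566, -0.641]
force: [-0.4, -0.4, -3.0]
opening: 0.0074
```

```bash
python3 - <<'E'
from h import *
s=monitor.state(); print(s["clock"],s["force"],s["opening"],s["tcp_pos"])
p=[.5599,.0036,.29]; A=tool(-.2395); print(delta(p,A)); 
E
```

```text
14.625 [-0.4012 -0.3556 -3.0363] 0.007387044403727964 [ 0.4613 -0.2799  0.3148]
[  2.4335   5.4387 -29.5216   0.0875   0.0021  -0.0043]
```

Request:
{"api": "move_arm", "payload": {"deltas": [[-1,0,0.5,-3,0,0,0],[-1,0,1.5,-8,0.02,0,0],[-1,0,2.5,-13,0.04,0,0],[-1,0,3.5,-18,0.06,0,0],[-1,0.5,4.5,-23,0.08,0,0],[-1,1,5.2,-27,0.0875,0.002,-0.004],[-1,1.4,5.4,-29,0.0875,0.002,-0.004],[-1,1.4,5.4,-29.5,0.0875,0.002,-0.004],[-1,1.4,5.4,-29.5,0.0875,0.002,-0.004],[-1,1.4,5.4,-29.5,0.0875,0.002,-0.004]]}}

```text
clock: 15.88
tcp_pos: [0.5587, 0.0028, 0.2977]
orientation: [-1.984, 1.567, 2.487]
force: [0.3, -0.8, -3.4]
opening: 0.0074
```

```bash
python3 - <<'E'
from h import *
s=monitor.state(); print(s["clock"],s["tcp_pos"],s["opening"],s["force"])
im=save("wrist","w11.png"); 
print(delta([.5599,.0036,.29],tool(-.2395)))
H=cv2.cvtColor(im,cv2.COLOR_RGB2HSV).astype(int)
M=R.from_euler('z',-.2395).as_matrix()
q=lambda P: pix("wrist",np.array(P)/1000@M.T+[.5599,.0036,.15],s).round(1).tolist()
print('slot',q([[a,b,0] for a in(-5,5) for b in(-17,17)]),'frame',q([[a,b,0] for a in(-12,12) for b in(-26.4,26.4)]))
A=R.from_euler('xyz',s["orientation"]).as_matrix(); 
for d in (.107,-.023): print('bar',d,pix("wrist",np.array([[d,a,b] for a in(-.004,.004) for b in(.015,-.015)])@A.T+s["tcp_pos"],s).round(1).tolist())
yel=(abs(H[...,0]-27)<8)&(H[...,1]>110)&(H[...,2]>90); yel[:,:280]=0; yel[:,380:]=0; yel[:120]=0;yel[300:]=0
v,u=np.nonzero(yel); print('yel',u.min(),u.max(),v.min(),v.max(),len(u))
W=onplane("wrist",np.c_[u,v],.15,s)[:,:2]; print(cv2.minAreaRect((W*1000).astype('float32')))
for r in range(176,290,8): print(r,' '.join('%3d%s'%(H[r,c,2],'y' if yel[r,c] else '.') for c in range(306,352,2)))
for q in ["window","silver_foot","silver_mid"]:
  print(q,[(np.round(d["point"],4).tolist(),round(d["p"],2)) for d in viewer.spot_point(q,"wrist")])
E
```

```text
15.875 [0.5587 0.0028 0.2977] 0.0073678683760255185 [ 0.2898 -0.7606 -3.4042]
[ 0.7772  0.0977 -0.0981 -0.0016 -0.0017  0.0036]
slot [[325.4, 211.6], [325.2, 175.6], [336.2, 211.6], [336.4, 175.6]] frame [[317.9, 221.2], [317.3, 165.3], [343.6, 221.2], [344.3, 165.3]]
bar 0.107 [[324.2, 226.7], [324.1, 190.4], [334.3, 226.7], [334.5, 190.4]]
bar -0.023 [[320.5, 338.6], [319.5, 279.8], [339.3, 338.6], [340.8, 279.8]]
yel 318 345 165 222 640
((560.28564453125, 3.2948951721191406), (53.8250846862793, 24.214277267456055), 75.66238403320312)
176 214. 214. 215. 215. 214. 213. 213y 213y 213. 211. 155. 117. 113. 109. 107. 122. 180. 210. 213y 213y 213. 214. 214.
184 214. 215. 214. 214. 214. 213. 213y 213y 213. 210. 145.  89.  89.  89.  90. 130. 185. 211. 213y 213y 213. 214. 214.
192 214. 214. 214. 214. 213. 213. 213y 213y 203. 137. 135. 137. 139. 143. 102. 129. 180. 207. 213y 213y 213. 215. 214.
200 214. 214. 214. 214. 215. 213. 212y 213y 191. 133. 134. 136. 139. 141. 116. 131. 182. 211. 213y 213y 213. 214. 214.
208 214. 214. 214. 214. 214. 213. 212y 212y 178. 132. 133. 135. 138. 140. 144. 14
[... 629 characters left out ...]
08.
256 160. 109. 107. 107. 107. 106.  75. 113. 125. 129. 130. 129. 130. 133. 134. 143.  93. 104. 116. 116. 117. 117. 138.
264  98. 104. 106. 105. 105.  94.  75. 115. 126. 128. 128. 129. 130. 132. 134. 140. 110.  82. 103. 114. 115. 115. 113.
272 105. 103. 103. 104. 104.  86.  79. 118. 124. 128. 128. 127. 128. 131. 133. 139. 126.  69. 106. 107. 108. 113. 114.
280 109. 102. 101. 102. 100.  71.  94. 169. 196. 199. 198. 198. 198. 200. 199. 197. 169.  64.  89. 100. 111. 105. 102.
288  57.  56.  57.  64. 101.  75.  79. 139. 146. 147. 147. 146. 146. 145. 145. 136. 106.  65. 132.  98.  57.  55.  53.
window [([0.5608, 0.0048, 0.1505], 0.62)]
silver_foot [([0.561, 0.0048, 0.1915], 0.89)]
silver_mid []
```

```bash
python3 - <<'E'
from h import *
s=monitor.state(); print(s["tcp_pos"])
V=cv2.imread('pics/w11.png').max(2).astype(float)
print('rows',[(r,int(V[r,325:331].mean())) for r in range(180,200)])
L=[];Rr=[]
for r in range(218,246,2):
    g=V[r,312:346]; c=(g[0]+133)/2
    i=np.nonzero(g<c)[0]; a,b=i[0],i[-1]
    L.append((312+a-1+(g[a-1]-c)/(g[a-1]-g[a]),r)); Rr.append((312+b+(c-g[b])/(g[b+1]-g[b]),r))
L=np.array(L);Rr=np.array(Rr); r0=187.5
print('L',np.polyval(np.polyfit(L[:,1],L[:,0],1),[188,190,230]),'R',np.polyval(np.polyfit(Rr[:,1],Rr[:,0],1),[188,190,230]))
A=R.from_euler('xyz',s["orientation"]).as_matrix()
z=s["tcp_pos"][2]-.107
for r in (186.5,187.5,188.5,190.5):
    l=np.polyval(np.polyfit(L[:,1],L[:,0],1),r);k=np.polyval(np.polyfit(Rr[:,1],Rr[:,0],1),r)
    P=onplane("wrist",[[l,r],[k,r]],z,s); m=P.mean(0); print(r,l,k,'width',np.linalg.norm(P[1]-P[0]),'foot centre',m-A[:,2]*-.015, 'in tool',(A.T@(m+A[:,2]*.015-s["tcp_pos"]))*1000)
E
```

```text
[0.5588 0.0033 0.2977]
rows [(180, 117), (181, 117), (182, 116), (183, 116), (184, 116), (185, 117), (186, 116), (187, 116), (188, 119), (189, 127), (190, 136), (191, 136), (192, 136), (193, 136), (194, 136), (195, 136), (196, 135), (197, 135), (198, 136), (199, 136)]
L [323.3575 323.2315 320.71  ] R [332.9319 333.0543 335.5038]
186.5 323.4520989446281 332.83999875273065 width 0.00719532326841089 foot centre [0.5584 0.0067 0.1907] in tool [107.0398  -0.8727  -3.07  ]
187.5 323.38906194754657 332.9012354281652 width 0.007296970050615591 foot centre [0.5582 0.006  0.1907] in tool [107.0382  -0.8735  -2.2788]
188.5 323.32602495046496 332.9624721035997 width 0.0073988463114708445 foot centre [0.558  0.0052 0.1907] in tool [107.0367  -0.8743  -1.4863]
190.5 323.19995095630173 333.0849454544687 width 0.007603298123077645 foot centre [0.5576 0.0037 0.1907] in tool [107.0335  -0.8759   0.1027]
```

Request:
{"api": "move_arm", "payload": {"deltas": [[-1,1,0.27,0.1,0,0,0],[-1,2.2,0.27,0.1,0,0,0],[-1,3.2,0.27,0.1,0,0,0.003],[-1,3.2,0.27,0.1,0,0,0.003],[-1,3.2,0.27,0.1,0,0,0.003]]}}

```text
clock: 16.7
tcp_pos: [0.5612, 0.0025, 0.2656]
orientation: [-2.755, 1.569, 1.718]
force: [0.8, 0.4, -2.2]
opening: 0.0072
```

```bash
cat > m.py <<'E'
from h import *
s=monitor.state(); im=save("wrist","w12.png"); print(s["clock"],s["tcp_pos"],s["force"])
A=R.from_euler('xyz',s["orientation"]).as_matrix(); print('yaw',np.arctan2(A[1,1],A[0,1]),'tilt',A[2,1],A[2,2])
H=cv2.cvtColor(im,cv2.COLOR_RGB2HSV).astype(int); V=H[...,2].astype(float)
f=pix("wrist",(np.array([[.107,0,-.015]])@A.T+s["tcp_pos"]),s)[0]; print('pred foot edge',f)
w=pix("wrist",[[.5599,.0036,.15]],s)[0]; print('win px',w)
yel=(abs(H[...,0]-27)<8)&(H[...,1]>110)&(H[...,2]>90); m=np.zeros_like(yel); a,b=w.astype(int); m[b-50:b+50,a-35:a+35]=1; yel&=m
v,u=np.nonzero(yel); W=onplane("wrist",np.c_[u,v],.15,s)[:,:2]; print('yel',u.min(),u.max(),v.min(),v.max(),cv2.minAreaRect((W*1000).astype('float32')))
r=int(f[1]); c=int(f[0])
print('rows',[(y,int(V[y,c-2:c+3].mean())) for y in range(r-14,r+10)])
for y in range(r-16,r+44,3): print(y,' '.join('%3d%s'%(V[y,x],'y' if yel[y,x] else '.') for x in range(c-15,c+16)))
E
python3 m.py
```

```text
16.7 [0.5612 0.0025 0.2656] [ 0.7688  0.4491 -2.2312]
yaw -0.23939902667578258 tilt -0.0008420949894644703 -0.002069372331145264
pred foot edge [329.2835 190.3816]
win px [327.5068 204.9701]
yel 312 343 173 236 ((559.8604125976562, 3.298473358154297), (53.67512512207031, 25.203514099121094), 75.43472290039062)
rows [(176, 204), (177, 204), (178, 203), (179, 203), (180, 203), (181, 202), (182, 193), (183, 180), (184, 153), (185, 95), (186, 82), (187, 83), (188, 89), (189, 108), (190, 127), (191, 129), (192, 129), (193, 129), (194, 129), (195, 129), (196, 129), (197, 129), (198, 129), (199, 128)]
174 204y 204y 204y 204y 204y 204y 204y 204y 204y 204y 204y 204y 204y 204y 204y 204y 204y 204y 204y 204y 204y 204y 204y 205y 204y 204y 204y 205y 204y 205y 205.
177 204y 204y 204y 204y 204y 204y 204y 205y 204y 204y 204y 204y 204y 204y 204y 204y 204y 204y 204y 204y 204y 204y 204y 204y 204y 204y 204y 204y 204y 204y 204.
180 204y 204y 204y 204y 204y 204y 204y 203y 204y 204y 204y 205y 204y 203y 204y 204y 203y 204y 204y 204y 204y 204y 204y 204y 205y 204y 204y 204y 205y 204y 204.
183 204y 204y 204y 20
[... 1981 characters left out ...]
128. 132. 137. 144. 172. 193. 202y 203y 203y 203y 203y 202. 200.
222 178y 178y 178y 175y 168. 155. 143. 128. 119. 120. 124. 123. 124. 124. 125. 127. 127. 127. 129. 131. 137. 145. 174. 191. 199y 203y 203y 203y 203y 203. 201.
225 186y 186y 186y 193. 201. 201. 197. 164. 124. 120. 123. 124. 124. 124. 124. 124. 126. 128. 128. 131. 137. 147. 184. 200. 203y 203y 203y 203y 203y 202. 201.
228 203y 204y 203y 201y 200y 203. 199. 165. 123. 119. 123. 123. 123. 124. 124. 125. 125. 127. 128. 130. 135. 147. 186. 201y 203y 203y 204y 203y 203y 203. 200.
231 204y 204y 204y 204y 203y 201y 184y 150. 120. 119. 123. 121. 122. 124. 124. 125. 126. 126. 127. 131. 134. 146. 185. 201y 203y 203y 203y 203y 203y 203. 203.
```

Foot and slot agree within about 1 mm. I'll make a small correction and lower slowly, watching the force.

Request:
{"api": "move_arm", "payload": {"deltas": [[-1,0.4,-0.05,0.05,0,0,0],[-1,0.8,-0.05,0.05,0,0,0],[-1,1.1,-0.05,0.05,0,0,0],[-1,1.3,-0.05,0.05,0,0,0],[-1,1.3,-0.05,0.05,0,0,0]]}}

```text
clock: 17.38
tcp_pos: [0.5604, 0.0021, 0.2521]
orientation: [-2.472, 1.568, 2.001]
force: [-0.2, 0.8, -3.6]
opening: 0.0071
```

Request:
{"api": "move_arm", "payload": {"deltas": [[-1,0.4,0,0,0,0,0],[-1,0.8,0,0,0,0,0],[-1,1.3,0,0,0,0,0],[-1,1.8,0,0,0,0,0],[-1,1.8,0,0,0,0,0]]}}

```text
clock: 18.0
tcp_pos: [0.5601, 0.0022, 0.2336]
orientation: [-2.217, 1.568, 2.256]
force: [-0.4, 0.7, -2.9]
opening: 0.0072
```

Request:
{"api": "move_arm", "payload": {"deltas": [[-1,0.5,0,0,0,0,0],[-1,1.0,0,0,0,0,0],[-1,1.6,0,0,0,0,0],[-1,2.1,0,0,0,0,0],[-1,2.1,0,0,0,0,0],[-1,2.1,0,0,0,0,0],[-1,2.1,0,0,0,0,0],[-1,2.1,0,0,0,0,0]]}}

```text
clock: 19.0
tcp_pos: [0.5606, 0.0022, 0.2137]
orientation: [-2.838, 1.569, 1.635]
force: [-0.1, -0.6, -2.9]
opening: 0.0071
```

```bash
python3 - <<'E'
from h import *
s=monitor.state(); print(s["clock"],s["tcp_pos"],s["opening"],s["force"],s["torque"],abs(s["qvel"]).max())
for c in ("wrist","scene","top"):
  save(c,"f_%s.png"%c)
  for q in ["silver_mid","silver_foot","cover_grip","cover","copper_mid","cup","weight"]:
    print(c,q,[(np.round(d["point"],3).tolist(),round(d["p"],2)) for d in viewer.spot_point(q,c)])
# bar top corners vs prediction in the wrist view
A=R.from_euler('xyz',s["orientation"]).as_matrix()
print(pix("wrist",np.array([[-.023,a,b] for a in(-.004,.004) for b in(.015,-.015)])@A.T+s["tcp_pos"],s).round(1).tolist())
V=cv2.imread('pics/f_wrist.png').max(2); print([(y,int(V[y,326:333].mean())) for y in range(268,292,2)])
E
```

```text
19.0 [0.5606 0.0022 0.2137] 0.0071425012021311095 [-0.0712 -0.5891 -2.9422] [-0.0245 -0.0354  0.0539] 0.00233422030714696
wrist silver_mid [([0.558, 0.002, 0.168], 0.59)]
wrist silver_foot []
wrist cover_grip [([0.562, 0.004, 0.103], 0.46)]
wrist cover []
wrist copper_mid []
wrist cup []
wrist weight [([0.561, 0.007, 0.151], 0.19)]
scene silver_mid [([0.342, -0.296, 0.089], 0.69), ([0.55, -0.259, 0.059], 0.55), ([0.481, 0.327, -0.002], 0.54), ([0.558, 0.006, 0.171], 0.49), ([0.483, 0.324, 0.148], 0.25)]
scene silver_foot [([0.346, -0.295, -0.003], 0.73), ([0.559, 0.005, 0.103], 0.42)]
scene cover_grip [([0.482, 0.325, 0.146], 0.65)]
scene cover [([0.481, 0.325, 0.067], 0.86)]
scene copper_mid [([0.452, -0.351, 0.067], 0.69), ([0.672, -0.291, -0.002], 0.27)]
scene cup [([0.676, -0.292, 0.001], 0.64), ([0.564, 0.0, 0.152], 0.53)]
scene weight [([0.676, 0.282, -0.003], 0.69)]
top silver_mid [([0.346, -0.298, 0.093], 0.57), ([0.548, -0.252, 0.052], 0.35)]
top silver_foot [([0.346, -0.295, 0.001], 0.5), ([0.544, -0.253, 0.004], 0.45)]
top cover_grip [([0.482, 0.324, 0.15], 0.94)]
top cover [([0.484, 0.325, 0.076], 0.81)]
top copper_mid [([0.675, -0.287, -0.005], 0.59), ([0.449, -0.353, 0.069], 0.38)]
top cup [([0.674, -0.288, -0.004], 0.84)]
top weight [([0.678, 0.28, -0.001], 0.61)]
[[320.5, 338.6], [319.5, 279.8], [339.4, 338.6], [340.8, 279.8]]
[(268, 106), (270, 105), (272, 105), (274, 125), (276, 166), (278, 170), (280, 171), (282, 171), (284, 162), (286, 148), (288, 124), (290, 123)]
```

```bash
python3 -c "
from h import *
print(job_done()); s=monitor.state(); print(s['clock'],s['tcp_pos'],s['opening'])"
```

```text
the job is handed in; nothing more can be done
None
the job is handed in; nothing more can be done
```

The job is handed in, and by my last checks both steps were met. The station gives no verdict of its own.

- **Cover:** I hung it by its handle in both troughs of the brass hook and let go. Its grip was last seen at (0.482, 0.325, 0.146–0.150), against a hook seat measured at (0.481, 0.326, 0.148).
- **Silver bar:** I took the middle-sized bar, the one in the rack, and lowered it into the window with no sign of touching the sides. It is held with 70 N. The foot is about 45 mm below the guard plate and 1–2 mm from the window's centre. The arm was still, and the force showed only the bar's weight (2.9 N).
- **Other things:** the copper bar, the cup and the weight were seen where they started, within about 4 mm. The clock stood at about 20 s of the 66 s allowed.

**Disagreements:**
- **False or missed sightings:** the trained networks sometimes took one thing for another, for example a low-confidence "cover grip" at the window. They also missed the held bar in the top view.
- **Foot not seen by the wrist camera:** its final position rests on the arm's pose and the scene camera's low-confidence sighting (0.42) at (0.559, 0.005, 0.103), which agree within about 4 mm.
- **Last pictures not viewed by eye:** I had used all 12 views, so the end check was by numbers only.

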